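# Draw the interlock bolt with the hook rod

### The arm

A 6-joint arm with a two-finger parallel gripper is mounted at the origin on the work surface. World frame = base frame: x ahead of the robot, y to its left, z up, the work surface at z = 0. Lengths are in m, angles in rad, forces in N, time in s.
With the tool pointing down it reaches from about 0.25 to 0.725 m from the base axis. Payload 4 kg.
Tool frame: the origin (TCP) lies midway between the tips of the shut fingers; the grasp point (between the pads) lies 19 mm behind it; z points along the fingers, y is the line along which they close (so a half turn about z gives the same grasp; the last joint's range is limited). The gripper opens to 85 mm and grips with 20 to 120 N. Pads are 22 mm wide; open, the fingers measure 114 mm over their backs; the gripper's body (76 mm by 85 mm) begins 54 mm behind the grasp point. The pads swing forward as they close: fully open they stand 13 mm farther back than shut.
Start: joints at [-1.138, 0.241, 0.005, 1.335, 0, 1.571], TCP at [0.21, -0.454, 0.231] pointing down, gripper open.
Joint ranges: [-2.72, 2.72], [-1.05, 1.87], [-1.09, 1.28], [-1.99, 2.15], [-1.42, 1.44], [-3.14, 3.14]. Speed limits (rad/s): [2.79, 2.79, 3.14, 3.14, 3.14, 3.14].

### API

Orientations are given as a unit quaternion [x, y, z, w].
In Python, from workcell import bot gives the robot as it stands.
- The arm moves only by the tool move_arm, never from a script. Its argument "motion" is a list of rows, each an object of numbers: "x", "y", "z": the shift along the tool's x, y, z in cm; "yaw": the turn about the tool's z in degrees. A call has 1 to 20 rows; each row is the pose to reach, as a shift and turn from the pose commanded when the call began, along the tool's axes at that moment; what a row does not reach only later rows make up. A row lasts 1/8 s, in which the tool goes at most 62.5 mm and 10.7 degrees, less where a joint would pass 70% of its speed; a pose out of reach is approached as far as the arm can. A call with a gripper value outside its range is refused whole. "gripper" is the opening, from -1 (shut) to 1 (fully open), set as the call begins (left out, the last holds). The fingers move at their own pace and stop on an object; the grip force is fixed at half the most. Time passes only in rows, so rows that repeat a pose let the fingers close. It gives the time, the measured TCP pose, the force, the opening and the grip force at its end, in the units of the state.
- bot.get_obs(): the state, without advancing time (a new reading comes with each control period).
- bot.camera(name): name is "scene" or "top" or "wrist"; returns the picture (384x512x3 uint8, blue, green, red); there is no depth.
- bot.camera_model(name): a dict with "K" (3x3 intrinsics, pixels), "dist" ([k1, k2, p1, p2, k3] as OpenCV has them; the pictures are not rectified), "world_from_camera" (4x4, takes a point from camera to world coordinates). Camera axes: x right, y down, z forward; pixel columns grow to the right and rows downward; lengths in m; the calibration is good to about 2 mm. A picture is of the moment at which its call begins: read the wrist's pose just before it. camera_model takes no time and is no camera call; for the wrist camera it gives the pose at the moment of the call.
- bot.job_done(): hands the job in; it is judged then, once.
Trained networks look in the newest picture that a camera, given by its name, has taken for a name from the list of things; names that differ only in an ending like _2 or _b are one class to them, and where a whole thing is asked for, a point or a joint stands for the part that bears it (a point fixed in the world has none). Each returns a list of dicts, best first, with "score" (0 to 1); they miss things now and then, are a little off and sometimes report something else, mostly with a low value. They report only what shows in the picture. A call takes as long as a camera call. They do not tell look-alikes from the thing itself.
- bot.cut_out(camera, name): "mask" (384x512 bool, what is visible of it) and "centre" ([row, column] in pixels, amid what is visible of it).
The state is a dict: "clock": time; "joint_pos": joint angles; "joint_vel": joint speeds; "tau": joint torques, N m; "eef_pos": TCP position; "tool_rot": TCP orientation; "ft_force": force on the tool from outside, world axes, zero at the start; "ft_torque": the same for the moment, N m; "grip_width": finger opening in m; "grasp_force": force on a finger pad.
Only numpy, scipy, OpenCV 4.12 (cv2) and the standard library are available. Lean on these libraries where they do the work, as an engineer would, in place of code of your own. Each camera call takes 0.05 s, during which the arm holds its last target. There are 200 camera calls.

### The job

Take the hooked rod from its rest, reach it through the open front of the switch unit under the wire guard, hook the bolt's cross bar and draw the bolt all the way out to its stop, then keep a steady pull of about 15 N on it against the stop for a second to prove it is home (never 25 N or more on the unit or the bolt). Unhook, leaving the bolt drawn out, and set the rod down gently into its rest, hook down, as you found it. Only the rod may touch the unit, and leave the tray, meter and transformer where they are.

Things in the scene. Friction and masses are not known exactly. Their poses are not given: they have to be found in the camera images.
- unit: Switch unit fixed to the bench: white and grey housing 205 deep (x) x 160 wide (y) x 155 high, front (-x) open. Origin: middle of its lower front edge, at bench height; x points into the unit, y left, z up. The bay inside is y -45 to 45, x 0 to 190, floor at z 24. Guide rails and a sliding stop block on its floor reach z 36; a guide block for the bolt's nose (x 167 to 189, y -25 to 25) reaches z 58.
- guard_front (a point): Middle of the first wire of the guard that covers the top of the bay: six 3.6 mm wires across the bay (along the unit's y), one every 32 from unit x 10 to 170, undersides 154 above the bench. The hook must pass below them and above the bolt's bar.
- bolt_bar (a point): Centre of the sliding bolt's cross bar: level steel bar, 8 in diameter, along the unit's y, 36 long between two 8 mm uprights on the bolt's plate. 75 above the bench; the plate's top is at 40 and reaches from 31.5 before the bar to 23 behind it.
- bolt_start (a point): Point fixed in the unit at x 104, z 75: the bar's rearmost place. The bar starts 0 to 46 nearer the front. It slides straight to the front (-x) with about 5 N of friction, stays where it is left, and ends hard at an adjustable stop block, set each time so that the bar stops somewhere 42 to 66 in front of this point, always 20 to 42 from its start: find it by feel.
- hook_rod: Loose hooked rod, about 160 g. Origin: centre of its dark handle, a block 90 long (x) x 22 wide (y) x 26 high (z). A 10 x 10 shaft on its axis runs along +x to the hook at x 204 and a stub runs back to x -90. Seen from the rod, z is up and the hook points down.
- hook (a point): Middle of the hook's mouth, at x 190, z -20 of the rod. The hook's post is 8 thick (rod x 196 to 204), 12 wide, down to z -40; a lip 6 high at its foot (z -40 to -34) turns back towards the handle to x 184. The mouth is x 184 to 196 below the shaft (underside z -5); the post's rear face at x 196 pulls the bar.
- rod_rest: Fixed rest for the rod: plate 160 x 70 x 8 with two black forks, 10 thick, at x -62 and 62. Origin: under the plate's middle, at bench height; x along the rod. Slots 18 wide, floors 60 above the bench, flared above (top 91). The rod's shaft lies in the slots, rod x along rest x, handle between the forks (114 apart), rod origin 65 above the rest's origin.
- parts_tray: Bystander: grey divided parts tray 120 x 160 x 35, origin under its middle. It may stand left or right, on the side opposite the rod rest.
- meter: Bystander: black handheld meter lying flat, 75 x 140 x 36 (46 over its dial), origin under its middle.
- transformer: Bystander: small open transformer on a foot plate 70 x 90, 72 high, 0.9 kg, origin under its middle.
Mind the look-alikes: they are no part of the job. Of the things like the rod_rest, leave any that is blue; of the rest the larger one is meant.

How it is judged:
By the outcome, as a careful person would: the job done as asked, in the order asked, and still so for the second after the job is handed in, with the robot touching nothing.
It also fails if it takes over 67 s, if anything falls off the work surface, if the arm or the gripper's body presses on something with over 40 N, if the wrist force passes 120 N, or if a joint passes its speed limit or range.

## Working session

There is one attempt and no reset: what is moved stays moved. The work goes in short steps, Python scripts to look and compute and a tool call to move; the robot and the scene stay as the last step left them, time stands still between calls to the robot, and variables do not carry over. Pictures are saved under pics/ and viewed, at most 12 in all, crops included, and the job is handed in when it is done.

Besides the shell and the picture viewer there is one more tool, called after "Emit:" as name(argument=value, ...), one argument or row to a line, values as JSON. move_arm: Moves the arm, as the interface text tells. Its arguments: {"type":"object","properties":{"motion":{"type":"array"},"gripper":{"type":"number"}},"required":["motion"]}

```bash
mkdir -p pics; cat > h.py <<'E'
import numpy as np,cv2
from workcell import bot
def ray(cam,px):
    m=bot.camera_model(cam);K=np.array(m["K"]);d=np.array(m["dist"],float);T=np.array(m["world_from_camera"])
    n=cv2.undistortPoints(np.array(px,float).reshape(-1,1,2),K,d).reshape(-1,2)
    return T[:3,3],np.c_[n,np.ones(len(n))]@T[:3,:3].T
def atz(cam,px,z):
    o,v=ray(cam,px); return o+v*((z-o[2])/v[:,2])[:,None]
def proj(cam,P):
    m=bot.camera_model(cam);T=np.linalg.inv(np.array(m["world_from_camera"]))
    r=cv2.Rodrigues(T[:3,:3])[0]
    return cv2.projectPoints(np.array(P,float).reshape(-1,1,3),r,T[:3,3],np.array(m["K"]),np.array(m["dist"],float))[0].reshape(-1,2)
E
python3 - <<'E'
from h import *
np.set_printoptions(precision=3,suppress=True)
for c in("scene","top"):
    im=bot.camera(c);cv2.imwrite(f"pics/{c}0.png",im)
    print(c,np.array(bot.camera_model(c)["world_from_camera"]))
    for n in("unit","guard_front","bolt_bar","hook_rod","hook","rod_rest","parts_tray","meter","transformer"):
        for r in bot.cut_out(c,n):
            a=cv2.minAreaRect(np.argwhere(r["mask"])[:,::-1].astype(np.float32))
            print(n,round(r["score"],2),np.round(r["centre"]),r["mask"].sum(),np.round(a[0]),np.round(a[1]),round(a[2]))
a=cv2.imread("pics/scene0.png");b=cv2.imread("pics/top0.png")
print({k:np.round(v,3) for k,v in bot.get_obs().items()})
E
```

```text
scene [[ 0.31   0.756 -0.577  1.314]
 [ 0.951 -0.245  0.19  -0.197]
 [ 0.002 -0.607 -0.794  1.158]
 [ 0.     0.     0.     1.   ]]
unit 0.67 [250. 240.] 4880 [234. 246.] [89. 68.] 67
guard_front 0.76 [254. 236.] 4875 [234. 246.] [89. 67.] 66
bolt_bar 0.66 [243. 228.] 317 [228. 250.] [29. 17.] 78
hook_rod 0.88 [155. 308.] 438 [314. 169.] [79. 11.] 55
hook 0.59 [161. 310.] 340 [314. 170.] [76.  8.] 56
rod_rest 0.9 [167. 300.] 576 [299. 163.] [46. 21.] 67
rod_rest 0.8 [145. 344.] 777 [345. 143.] [47. 24.] 65
rod_rest 0.75 [164. 312.] 438 [314. 169.] [80.  9.] 57
rod_rest 0.65 [174. 259.] 461 [261. 172.] [36. 17.] 61
parts_tray 0.86 [201. 144.] 1823 [145. 199.] [37. 53.] 66
meter 0.59 [229. 348.] 1153 [348. 229.] [25. 47.] 85
transformer 0.85 [275. 156.] 882 [154. 275.] [28. 33.] 61
top [[ 0.021 -0.987  0.158  0.354]
 [-1.    -0.023 -0.006  0.078]
 [ 0.01  -0.158 -0.987  1.319]
 [ 0.     0.     0.     1.   ]]
unit 0.79 [147. 304.] 3824 [304. 150.] [73. 55.] 84
unit 0.71 [222. 197.] 478 [197. 217.] [89.  8.] 86
guard_front 0.76 [150. 306.] 3841 [304. 150.] [72. 55.] 85
bolt_bar 0.53 [162.
[... 265 characters left out ...]
 0.59 [237. 247.] 452 [246. 237.] [33. 14.] 85
parts_tray 0.86 [245. 364.] 1758 [364. 244.] [36. 50.] 79
meter 0.68 [152. 196.] 901 [195. 150.] [42. 23.] 13
transformer 0.84 [163. 370.] 543 [369. 163.] [20. 30.] 76
{'clock': np.float64(1.0), 'joint_pos': array([-1.138,  0.241,  0.005,  1.335,  0.   ,  1.571]), 'joint_vel': array([ 0.001, -0.001,  0.001, -0.001,  0.001, -0.001]), 'tau': array([  0.001, -37.222,  25.27 ,   0.001,  -0.   ,   0.   ]), 'eef_pos': array([ 0.21 , -0.454,  0.231]), 'tool_rot': array([0.977, 0.215, 0.   , 0.   ]), 'ft_force': array([ 0.598, -0.257, -0.512]), 'ft_torque': array([ 0.018, -0.026,  0.024]), 'grasp_force': np.float64(0.0), 'grip_width': np.float64(0.085)}
```

View pics/top0.png

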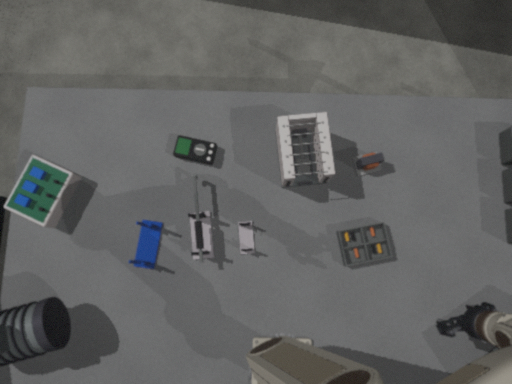

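View pics/scene0.png

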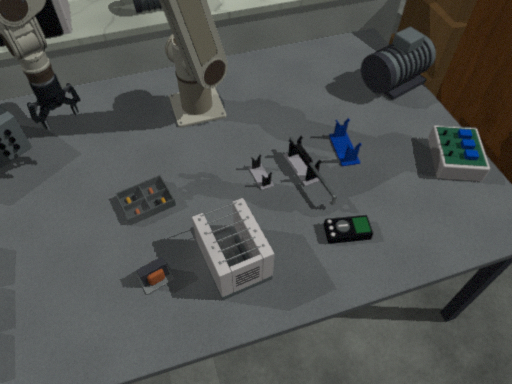

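The pictures show three candidates for the rod rest. In top they are blue at (147,244), white at (200,236) and a smaller white at (247,237). The white one at (200,236) fits: it is not blue, it is the larger of the two, and the rod lies in it. I'll confirm with an enlarged crop. The unit is at (304,150), tray at (364,245), meter at (195,150) and transformer at (370,162).

```bash
python3 - <<'E'
from h import *
np.set_printoptions(precision=3,suppress=True)
b=cv2.imread("pics/top0.png")
c=np.vstack([cv2.resize(b[165:270,130:270],None,fx=5,fy=5,interpolation=3)])
cv2.imwrite("pics/crop1.png",c)
print("rests",atz("top",[[147,244],[200,236],[247,237]],0.03))
print("scene rests",atz("scene",[[345,143],[299,163],[261,172]],0.03))
# scene/top corners of the unit top, z .155
print("unit top corners",atz("top",[[277,115],[327,112],[334,177],[282,187]],0.155))
for n in("parts_tray","meter","transformer"):
    for r in bot.cut_out("top",n)[:1]: print(n,atz("top",[r["centre"][::-1]],0.03))
E
```

```text
rests [[0.391 0.455 0.03 ]
 [0.422 0.279 0.03 ]
 [0.422 0.122 0.03 ]]
scene rests [[0.391 0.461 0.03 ]
 [0.429 0.265 0.03 ]
 [0.427 0.126 0.03 ]]
unit top corners [[ 0.804  0.033  0.155]
 [ 0.819 -0.126  0.155]
 [ 0.607 -0.147  0.155]
 [ 0.572  0.014  0.155]]
parts_tray [[ 0.404 -0.27   0.03 ]]
meter [[0.712 0.307 0.03 ]]
transformer [[ 0.685 -0.295  0.03 ]]
```

View pics/crop1.png

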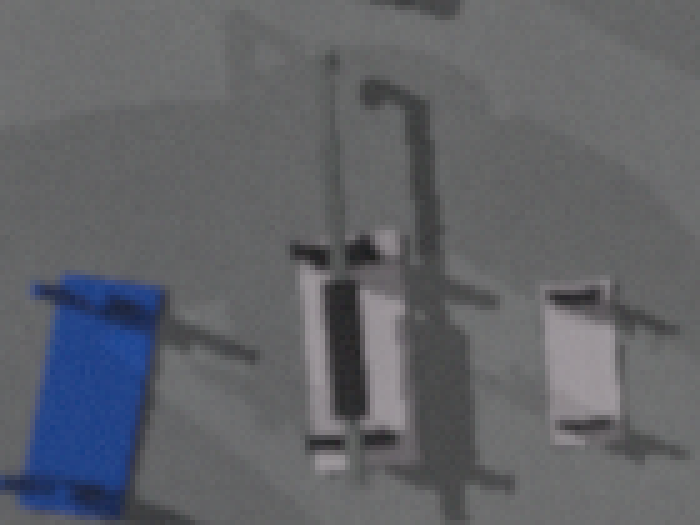

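The crop shows the larger white rest in the middle, with the rod's dark handle in it (crop 343,280 to 350,418) and the hook tip at (331,55). That is the target. The blue one is on its left and the smaller white one on its right.

```bash
cat >> h.py <<'E'
from scipy.spatial.transform import Rotation as R
def state():
    o=bot.get_obs(); r=R.from_quat(o["tool_rot"]).as_matrix()
    return np.array(o["eef_pos"]),r,np.degrees(np.arctan2(r[1,0],r[0,0])),o
def plan(target,yaw):   # shift in cm in tool axes, yaw deg to point tool x at world yaw
    p,r,y,o=state()
    print("tcp",p.round(4),"yaw",round(y,2),"shift cm",(r.T@(np.array(target)-p)*100).round(2),"yaw",round(y-yaw,2))
E
python3 - <<'E'
from h import *
np.set_printoptions(precision=4,suppress=True)
P=atz("top",np.array([[343,280],[350,418]])/5+[130,165],.078);print(P)
T=atz("top",[np.array([331,55])/5+[130,165]],.07);print(T)
d=T[0]-P[1];print("yaw",np.degrees(np.arctan2(d[1],d[0])),"mid",P.mean(0))
plan([0.40,0.275,0.36],3)
p,r,y,o=state();m=np.array(bot.camera_model("wrist")["world_from_camera"])
print("cam in tool",r.T@(m[:3,3]-p),r.T@m[:3,:3],np.array(bot.camera_model("wrist")["K"])[0])
E
```

```text
[[0.4677 0.2786 0.078 ]
 [0.3792 0.2699 0.078 ]]
[[0.6179 0.2951 0.07  ]]
yaw 6.012896400491891 mid [0.4234 0.2743 0.078 ]
tcp [ 0.2097 -0.4539  0.2313] yaw 24.8 shift cm [ 47.85 -58.19 -12.87] yaw 21.8
cam in tool [ 0.0849  0.0001 -0.1427] [[ 0.0001 -0.9446 -0.3281]
 [ 1.     -0.0002  0.0008]
 [-0.0008 -0.3281  0.9446]] [264.9069   0.     253.1151]
```

Emit:
move_arm(
  motion=[
    {"z": -5},
    {"x": 3, "y": -3.6, "z": -10},
    {"x": 6, "y": -7.2, "z": -10, "yaw": 2},
    {"x": 9, "y": -11, "z": -10, "yaw": 4},
    {"x": 12.5, "y": -15, "z": -10, "yaw": 5},
    {"x": 16, "y": -19.5, "z": -10, "yaw": 7},
    {"x": 19.5, "y": -24, "z": -10, "yaw": 8},
    {"x": 23, "y": -28, "z": -10, "yaw": 10},
    {"x": 26.5, "y": -32.5, "z": -10, "yaw": 11},
    {"x": 30, "y": -36.5, "z": -10, "yaw": 12},
    {"x": 33.5, "y": -41, "z": -10, "yaw": 14},
    {"x": 37, "y": -45, "z": -10, "yaw": 15},
    {"x": 40.5, "y": -49.5, "z": -10, "yaw": 17},
    {"x": 44, "y": -53.5, "z": -10, "yaw": 18},
    {"x": 47.8, "y": -58.2, "z": -10, "yaw": 19},
    {"x": 47.8, "y": -58.2, "z": -10, "yaw": 19},
    {"x": 47.8, "y": -58.2, "z": -10, "yaw": 19},
  ],
  gripper=1,
)

```text
invalid input at $.motion[0]: expected keys x, y, z, yaw
```

```bash
python3 - <<'E'
from h import *
np.set_printoptions(precision=4,suppress=True)
p,r,y,o=state();print(p,y,o["clock"])
im=bot.camera("wrist");cv2.imwrite("pics/w1.png",im)
np.save("w1.npy",np.array(bot.camera_model("wrist")["world_from_camera"]))
for n in("hook_rod","hook","rod_rest"):
  for q in bot.cut_out("wrist",n):
    print(n,q["score"],q["centre"],cv2.minAreaRect(np.argwhere(q["mask"])[:,::-1].astype(np.float32)))
E
```

```text
[ 0.2097 -0.4539  0.2313] 24.797875879503277 1.15
```

View pics/w1.png

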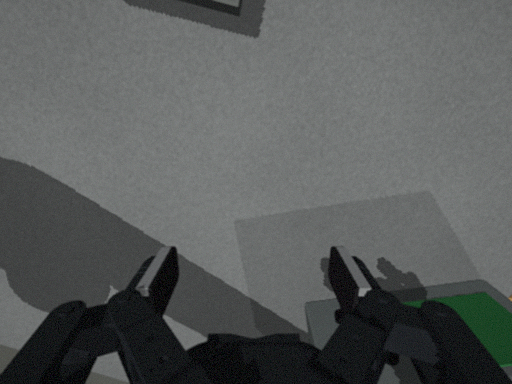

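The move was refused because every row needs all four keys. This wrist picture is therefore still from the start pose, with bare bench and the two fingers.

Emit:
move_arm(
  motion=[
    {"x": 0, "y": 0, "z": -5, "yaw": 0},
    {"x": 3, "y": -3.6, "z": -10, "yaw": 0},
    {"x": 6, "y": -7.2, "z": -10, "yaw": 2},
    {"x": 9, "y": -11, "z": -10, "yaw": 4},
    {"x": 12.5, "y": -15, "z": -10, "yaw": 5},
    {"x": 16, "y": -19.5, "z": -10, "yaw": 7},
    {"x": 19.5, "y": -24, "z": -10, "yaw": 8},
    {"x": 23, "y": -28, "z": -10, "yaw": 10},
    {"x": 26.5, "y": -32.5, "z": -10, "yaw": 11},
    {"x": 30, "y": -36.5, "z": -10, "yaw": 12},
    {"x": 33.5, "y": -41, "z": -10, "yaw": 14},
    {"x": 37, "y": -45, "z": -10, "yaw": 15},
    {"x": 40.5, "y": -49.5, "z": -10, "yaw": 17},
    {"x": 44, "y": -53.5, "z": -10, "yaw": 18},
    {"x": 47.8, "y": -58.2, "z": -10, "yaw": 19},
    {"x": 47.8, "y": -58.2, "z": -10, "yaw": 19},
    {"x": 47.8, "y": -58.2, "z": -10, "yaw": 19},
  ],
  gripper=1,
)

```text
clock: 3.48
eef_pos: [0.4213, 0.0895, 0.3313]
tool_rot: [0.996, 0.087, -0.003, -0.025]
ft_force: [0.6, 1.0, 0.9]
grip_width: 0.0855
grasp_force: 0.0
```

```bash
python3 - <<'E'
from h import *
plan([0.40,0.275,0.331],6)
print(state()[1].round(3),state()[3]["joint_pos"])
E
```

```text
tcp [0.4213 0.0895 0.3313] yaw 10.03 shift cm [  1.13 -18.61   0.96] yaw 4.03
[[ 0.985  0.174 -0.011]
 [ 0.174 -0.983  0.049]
 [-0.002 -0.05  -0.999]] [0.17409269 0.08094151 0.06938456 1.56141442 0.04998299 3.14056345]
```

Emit:
move_arm(
  motion=[
    {"x": 0, "y": -1, "z": 0, "yaw": -10},
    {"x": 0, "y": -2, "z": 0, "yaw": -20},
    {"x": 0, "y": -3, "z": 0, "yaw": -30},
    {"x": 0, "y": -4, "z": 0, "yaw": -40},
    {"x": 0, "y": -5, "z": 0, "yaw": -50},
    {"x": 0, "y": -6, "z": 0, "yaw": -60},
    {"x": 0, "y": -7, "z": 0, "yaw": -70},
    {"x": 0, "y": -8, "z": 0, "yaw": -80},
    {"x": 0, "y": -9, "z": 0, "yaw": -90},
    {"x": 0, "y": -10, "z": 0, "yaw": -100},
    {"x": 0.5, "y": -11, "z": 0, "yaw": -110},
    {"x": 1, "y": -12, "z": 0, "yaw": -120},
    {"x": 1.5, "y": -13, "z": 0, "yaw": -130},
    {"x": 2, "y": -14, "z": 0, "yaw": -140},
    {"x": 2.5, "y": -15.5, "z": 0, "yaw": -150},
    {"x": 3, "y": -17, "z": 0, "yaw": -160},
    {"x": 3, "y": -18.5, "z": 0, "yaw": -170},
    {"x": 3, "y": -18.5, "z": 0, "yaw": -176},
    {"x": 3, "y": -18.5, "z": 0, "yaw": -176},
  ],
  gripper=1,
)

```text
clock: 5.85
eef_pos: [0.4178, 0.2773, 0.3406]
tool_rot: [-0.053, 0.998, 0.025, -0.004]
ft_force: [-0.1, 0.7, -0.2]
grip_width: 0.0855
grasp_force: 0.0
```

```bash
python3 - <<'E'
from h import *
np.set_printoptions(precision=4,suppress=True)
p,r,y,o=state();print(p,y,o["clock"],o["joint_pos"],r[:,2])
im=bot.camera("wrist");cv2.imwrite("pics/w2.png",im)
for n in("hook_rod","hook","rod_rest"):
  for q in bot.cut_out("wrist",n):
    np.save(f"m_{n}.npy",q["mask"])
    print(n,q["score"],q["centre"],cv2.minAreaRect(np.argwhere(q["mask"])[:,::-1].astype(np.float32)))
E
```

```text
[0.4178 0.2773 0.3406] -173.93152554534632 5.85 [0.5575 0.2117 0.2479 1.5902 0.0471 0.4521] [-0.0107  0.0488 -0.9988]
hook_rod 0.88 [170.4, 243.2] ((245.5, 188.0), (168.0, 15.0), 90.0)
hook 0.69 [172.4, 247.9] ((246.00042724609375, 188.01390075683594), (168.24066162109375, 14.105669975280762), 88.40885925292969)
rod_rest 0.95 [157.6, 237.9] ((244.77854919433594, 159.75503540039062), (98.0201416015625, 40.19416427612305), 88.69805145263672)
rod_rest 0.68 [145.6, 156.1] ((154.97439575195312, 147.16690063476562), (67.48741912841797, 37.6412467956543), 82.33319854736328)
```

View pics/w2.png

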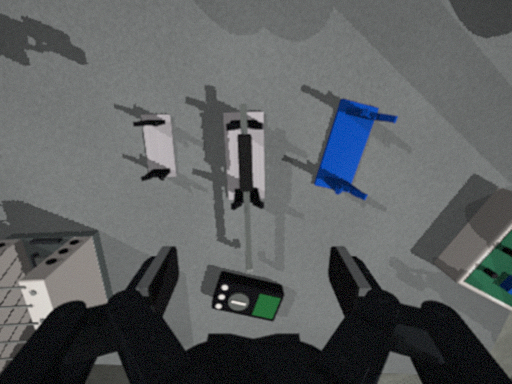

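The picture shows the rod handle at about (245,163) and the shaft running down to the hook at (250,268). The larger white rest is around it, the small white rest is at (158,147) and the blue one at (347,147). The tool carries about 2.8° of tilt from the wrist joint stop. I can plan around that.

```bash
python3 - <<'E'
from h import *
np.set_printoptions(precision=4,suppress=True)
im=cv2.imread("pics/w2.png");g=cv2.cvtColor(im,6)
m=np.load("m_hook_rod.npy")
for r in range(104,276,6):
    c=np.flatnonzero(m[r]); print(r,c.min() if len(c) else None,c.max() if len(c) else None,g[r,236:258])
E
```

```text
104 240 245 [123 123 120 120 119 105 105 103 107 105 116 114 121 123 126 120 120 123
 123 119 121 123]
110 241 246 [ 76  81  82  98 101 101 106 103 104 100 101  99  92  88  84  76  83  83
  78  85  89  94]
116 241 246 [112 110 110 112 109 103 101 100 101 102 101 106 115 126 150 173 186 187
 186 185 187 184]
122 241 247 [  4   0   5  30  73 107 100 107 109 104  87  51  22   4  12  22   7   1
  10  13  13  24]
128 241 247 [ 49  53  75  88  95  93 101 104 103 104 111 117 121 111  95  83  74  70
  59  43  47  43]
134 239 250 [183 151 113  93  80  58  50  53  61  64  62  62  69  82 117 149 170 165
 166 165 167 163]
140 238 251 [163 122  47  26  31  32  24  34  35  28  34  31  28  24  47 106 155 177
 173 160 163 165]
146 238 252 [180 146  68  15  30  31  22  35  26  39  31  29  30  27  36  85 143 179
 186 188 183 185]
152 238 253 [178 149  83  36  16  28  35  36  32  33  32  28  27  34  39  84 146 182
 184 180 183 185]
158 239 252 [174 154 100  44  28  24  29  20  30  32  29  34  38  34  28  75 137 181
 181 184 184 183]
164 239 252 [179 177 137  70  22  29  35  29  38  28  27  34  37  34  
[... 1186 characters left out ...]
 126 129 128 124 122 129 116 111 102 104  99 104 105 120 129 126
 128 128 125 128]
242 246 251 [ 78  77  78  98 120 125 125 121 125 121 104 102 107 107 106 120 127 126
 130 132 133 130]
248 246 251 [100 116 114 114 121 134 131 132 125 117 107 105 102 101 102 113 128 124
 123 128 125 125]
254 246 251 [124 125 124 117 124 119 120 124 118 106 111 102 103  99 105 109 120 125
 121 132 127 115]
260 246 251 [121 124 122 121 124 124 126 122 119 112  97 103 102 100 101 111 120 123
 129 123 124 126]
266 246 252 [123 123 121 121 123 123 129 127 127 118  99  99 107 104 101  98 109 123
 124 123 121 120]
272 247 252 [ 73  75  72  78  84  86 103 112 109 116 122 126 134 130 126 130 125 122
 124 125 123 123]
```

```bash
python3 - <<'E'
from h import *
np.set_printoptions(precision=4,suppress=True)
S=atz("wrist",[[243.2,107],[247.4,212],[248.0,230],[248.9,266],[249,269.5]],.070);print(S)
H=atz("wrist",[[244.4,140],[245.2,164],[245.8,180],[245.8,190.5],[244.4,134]],.078);print(H)
d=S[3]-S[0];print(np.degrees(np.arctan2(d[1],d[0])))
u=d[:2]/np.linalg.norm(d[:2]); print("origin from tip",S[4][:2]-.204*u, "lateral handle", [(h[:2]-S[0][:2])@[-u[1],u[0]] for h in H])
print("stub rear end by row 104?",atz("wrist",[[243,103]],.07))
E
```

```text
[[0.3409 0.2674 0.07  ]
 [0.5081 0.2901 0.07  ]
 [0.5417 0.2945 0.07  ]
 [0.6138 0.3033 0.07  ]
 [0.6212 0.3043 0.07  ]]
[[0.3878 0.2735 0.078 ]
 [0.4245 0.2782 0.078 ]
 [0.4502 0.2816 0.078 ]
 [0.4677 0.2833 0.078 ]
 [0.3789 0.2726 0.078 ]]
7.5055867036924875
origin from tip [0.419  0.2776] lateral handle [np.float64(-8.593069485413972e-05), np.float64(-0.0001819270129822188), np.float64(-0.0001422446718040327), np.float64(-0.0007491258450985047), np.float64(0.00023759867940031674)]
stub rear end by row 104? [[0.3353 0.2666 0.07  ]]
```

```bash
python3 - <<'E'
from h import *
plan([0.421,0.278,0.13],-172.7);plan([0.421,0.278,0.046],-172.7)
E
```

```text
tcp [0.418  0.2771 0.3407] yaw -173.95 shift cm [-0.42 -0.99 21.04] yaw -1.25
tcp [0.418  0.2771 0.3407] yaw -173.95 shift cm [-0.47 -1.41 29.43] yaw -1.25
```

Emit:
move_arm(
  motion=[
    {"x": -0.1, "y": -0.3, "z": 5, "yaw": -0.6},
    {"x": -0.2, "y": -0.5, "z": 10, "yaw": -1.2},
    {"x": -0.3, "y": -0.7, "z": 15, "yaw": -1.2},
    {"x": -0.4, "y": -1, "z": 20, "yaw": -1.2},
    {"x": -0.4, "y": -1.2, "z": 24, "yaw": -1.2},
    {"x": -0.5, "y": -1.3, "z": 27, "yaw": -1.2},
    {"x": -0.5, "y": -1.4, "z": 29, "yaw": -1.2},
    {"x": -0.5, "y": -1.4, "z": 29.4, "yaw": -1.2},
    {"x": -0.5, "y": -1.4, "z": 29.4, "yaw": -1.2},
  ],
  gripper=1,
)

```text
clock: 7.18
eef_pos: [0.4216, 0.2785, 0.0466]
tool_rot: [-0.064, 0.998, 0.025, -0.004]
ft_force: [0.6, 1.1, -0.2]
grip_width: 0.0853
grasp_force: 0.0
```

Emit:
move_arm(
  motion=[
    {"x": 0, "y": 0, "z": 0, "yaw": 0},
    {"x": 0, "y": 0, "z": 0, "yaw": 0},
    {"x": 0, "y": 0, "z": 0, "yaw": 0},
    {"x": 0, "y": 0, "z": 0, "yaw": 0},
    {"x": 0, "y": 0, "z": 0, "yaw": 0},
    {"x": 0, "y": 0, "z": 0, "yaw": 0},
  ],
  gripper=-1,
)

```text
clock: 7.92
eef_pos: [0.4215, 0.2786, 0.0467]
tool_rot: [-0.064, 0.998, 0.025, -0.003]
ft_force: [-1.3, -0.6, 5.8]
grip_width: 0.021
grasp_force: 59.7
```

```bash
python3 - <<'E'
from h import *
p,r,y,o=state();print(p,y,r[:,2],o["ft_force"],o["grip_width"],o["grasp_force"],o["clock"])
E
```

```text
[0.42154797 0.27862452 0.0467152 ] -172.6626715467971 [-0.00991106  0.04953064 -0.99872343] [-1.25366511 -0.57369052  5.75027397] 0.021010988317305374 59.74101662635803 7.925
```

Emit:
move_arm(
  motion=[
    {"x": 0, "y": 0.05, "z": -1, "yaw": 0},
    {"x": 0, "y": 0.1, "z": -2.5, "yaw": 0},
    {"x": 0, "y": 0.25, "z": -5, "yaw": 0},
    {"x": 0, "y": 0.45, "z": -9, "yaw": 0},
    {"x": 0, "y": 0.6, "z": -13, "yaw": 0},
    {"x": 0, "y": 0.7, "z": -15, "yaw": 0},
    {"x": 0, "y": 0.7, "z": -15, "yaw": 0},
  ],
)

```text
clock: 8.8
eef_pos: [0.4231, 0.2786, 0.1988]
tool_rot: [-0.064, 0.998, 0.026, -0.002]
ft_force: [-0.3, -1.2, -1.1]
grip_width: 0.0211
grasp_force: 59.1
```

```bash
cat > fit.py <<'E'
from h import *
from scipy.optimize import minimize
np.set_printoptions(precision=4,suppress=True)
masks={}
for c in("top","scene"):
    im=bot.camera(c);cv2.imwrite(f"pics/{c}1.png",im)
    for q in bot.cut_out(c,"unit")[:3]: print(c,q["score"],q["centre"],q["mask"].sum())
    masks[c]=max(bot.cut_out(c,"unit"),key=lambda q:q["mask"].sum())["mask"]
B=np.array([[x,y,z] for x in(0,.205) for y in(-.08,.08) for z in(0,.155)])
def world(P,s):
    c,n=np.cos(s[2]),np.sin(s[2]); return np.c_[s[0]+c*P[:,0]-n*P[:,1],s[1]+n*P[:,0]+c*P[:,1],P[:,2]]
def cost(s,cams=("top","scene")):
    t=0
    for c in cams:
        h=cv2.convexHull((proj(c,world(B,s))*16).astype(np.int32))
        k=np.zeros((384,512),np.uint8);cv2.fillConvexPoly(k,h,1,cv2.LINE_8,4);k=k>0
        t+=1-(k&masks[c]).sum()/(k|masks[c]).sum()
    return t
S=np.array([[.59,-.065,-.1],[.60,-.065,-.08],[.585,-.06,-.05]])
for cams in(("top","scene"),("top",),("scene",)):
    best=min((minimize(cost,s,args=(cams,),method="Nelder-Mead",options=dict(initial_simplex=s+np.array([[0,0,0],[.02,0,0],[0,.02,0],[0,0,.1]]))) for s in S),key=lambda r:r.fun)
    print(cams,best.x,np.degrees(best.x[2]),best.fun)
    if len(cams)==2: s=best.x
np.save("unit.npy",s)
out=[]
for c,(r0,c0) in dict(top=(90,250),scene=(190,180)).items():
    im=cv2.imread(f"pics/{c}1.png")[r0:r0+110,c0:c0+100]
    im=cv2.resize(im,None,fx=4,fy=4,interpolation=cv2.INTER_CUBIC)
    pj=lambda P:(((proj(c,world(np.array(P,float),s))-[c0,r0])+.5)*4).astype(int)
    b=pj(B)
    for i in range(8):
        for j in(1,2,4):
            if not i&j: cv2.line(im,b[i].tolist(),b[i|j].tolist(),(0,255,255),1)
    for k in range(6):
        a=pj([[.010+.032*k,-.045,.156],[.010+.032*k,.045,.156]]);cv2.line(im,a[0].tolist(),a[1].tolist(),(0,0,255),1)
    a=pj([[.104,-.018,.075],[.104,.018,.075]]);cv2.line(im,a[0].tolist(),a[1].tolist(),(0,255,0),1)
    out.append(im)
cv2.imwrite("pics/fit.png",np.hstack(out))
for c in("top","scene"):
    for q in bot.cut_out(c,"bolt_bar")+bot.cut_out(c,"guard_front"): print(c,q["score"],q["centre"],q["mask"].sum())
E
python3 fit.py
```

```text
top 0.77 [148.4, 306.7] 3925
scene 0.79 [250.8, 236.2] 4786
('top', 'scene') [ 0.6072 -0.068   0.1031] 5.910053275038919 0.1686528791255264
('top',) [ 0.6067 -0.0681  0.104 ] 5.9596090134020105 0.017879627297909817
('scene',) [ 0.6068 -0.0674  0.0914] 5.235827863852976 0.14883389709809502
top 0.77 [163.6, 299.5] 246
top 0.74 [151.5, 305.0] 3871
scene 0.61 [243.9, 229.7] 241
scene 0.29 [227.0, 347.6] 1119
scene 0.74 [252.8, 237.1] 4737
```

View pics/fit.png

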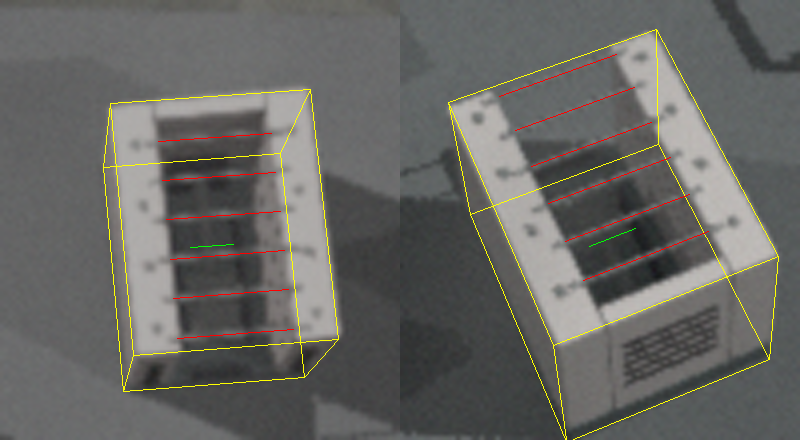

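The overlay fits both pictures well. The unit is at (0.607, -0.068) with a yaw of 5.9°, and the wires and housing edges line up.

```bash
python3 - <<'E'
from h import *
plan([0.374,0.27,0.2],-174.1);plan([0.374,-0.091,0.2],-174.1);plan([0.374,-0.091,0.116],-174.1)
E
```

```text
tcp [0.4217 0.2778 0.1958] yaw -172.67 shift cm [ 4.83 -0.14 -0.4 ] yaw 1.43
tcp [0.4217 0.2778 0.1958] yaw -172.67 shift cm [  9.44 -35.91  -2.15] yaw 1.43
tcp [0.4217 0.2778 0.1958] yaw -172.67 shift cm [  9.4  -36.32   6.24] yaw 1.43
```

Emit:
move_arm(
  motion=[
    {"x": 1.5, "y": 0, "z": -0.2, "yaw": 0.4},
    {"x": 3.5, "y": -1, "z": -0.3, "yaw": 0.8},
    {"x": 5, "y": -4, "z": -0.5, "yaw": 1.4},
    {"x": 5.5, "y": -8, "z": -0.6, "yaw": 1.4},
    {"x": 6, "y": -12, "z": -0.8, "yaw": 1.4},
    {"x": 6.5, "y": -16, "z": -1, "yaw": 1.4},
    {"x": 7, "y": -20, "z": -1.2, "yaw": 1.4},
    {"x": 7.5, "y": -24, "z": -1.4, "yaw": 1.4},
    {"x": 8.2, "y": -28, "z": -1.6, "yaw": 1.4},
    {"x": 8.9, "y": -32, "z": -1.9, "yaw": 1.4},
    {"x": 9.2, "y": -35, "z": -2.1, "yaw": 1.4},
    {"x": 9.4, "y": -35.9, "z": -2.1, "yaw": 1.4},
    {"x": 9.4, "y": -35.9, "z": -2.1, "yaw": 1.4},
    {"x": 9.4, "y": -35.9, "z": -2.1, "yaw": 1.4},
  ],
)

```text
clock: 11.05
eef_pos: [0.3744, -0.0897, 0.1998]
tool_rot: [-0.052, 0.998, 0.025, -0.004]
ft_force: [-0.4, -0.3, -0.9]
grip_width: 0.0211
grasp_force: 59.2
```

```bash
python3 - <<'E'
from h import *
p,r,y,o=state();print(p,y,r[:,2],o["clock"])
plan([0.374,-0.091,0.116],-174.1)
b=bot.camera("top");a=bot.camera("scene");w=bot.camera("wrist")
cv2.imwrite("pics/t2.png",b);cv2.imwrite("pics/s2.png",a);cv2.imwrite("pics/w3.png",w)
u=np.load("unit.npy");D=np.array([np.cos(u[2]),np.sin(u[2]),0]);O=np.array([u[0],u[1],0])
rod=p-.019*r[:,2]
print("expected hook foot",proj("top",[rod+D*.2-[0,0,.04]]),proj("scene",[rod+D*.2-[0,0,.04]]),"tip",proj("top",[rod+D*.204]),proj("scene",[rod+D*.204]))
for c in("top","scene","wrist"):
  for q in bot.cut_out(c,"hook_rod")[:2]: print(c,q["score"],q["centre"],cv2.minAreaRect(np.argwhere(q["mask"])[:,::-1].astype(np.float32)))
f=lambda i,x,y:cv2.resize(i[y:y+110,x:x+130],None,fx=3,fy=3,interpolation=3)
cv2.imwrite("pics/v2.png",np.hstack([f(b,240,140),f(a,165,130)]))
E
```

```text
[ 0.37438836 -0.08974847  0.1998287 ] -174.0019115293945 [-0.01084051  0.04943183 -0.99871867] 11.05
tcp [ 0.3744 -0.0897  0.1998] yaw -174.0 shift cm [ 0.   -0.54  8.37] yaw 0.1
expected hook foot [[310.30149299 185.55163584]] [[213.63386787 192.16499871]] tip [[311.94408731 181.67066674]] [[213.14443835 184.54151208]]
top 0.58 [222.6, 316.5] ((317.21343994140625, 231.92074584960938), (100.8239974975586, 8.61366081237793), 83.6598129272461)
scene 0.77 [149.8, 196.9] ((200.89999389648438, 159.80001831054688), (71.10696411132812, 7.155416965484619), 63.43495178222656)
wrist 0.64 [232.2, 250.4] ((252.5, 216.5), (241.0, 47.0), 90.0)
```

View pics/v2.png

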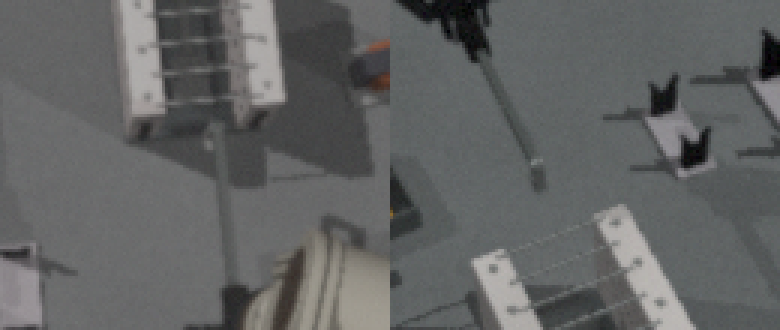

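The hook tip shows at top (311.7,181.7) and scene (213,183). That is within about 1.5 px of prediction, so the rod is held straight and lines up with the bay.

```bash
python3 - <<'E'
from h import *
plan([0.374,-0.092,0.115],-174.1);plan([0.46,-0.0835,0.115],-174.1);plan([0.540,-0.075,0.115],-174.1);plan([0.540,-0.075,0.077],-174.1)
E
```

```text
tcp [ 0.3747 -0.0902  0.1999] yaw -174.0 shift cm [ 0.04 -0.59  8.47] yaw 0.1
tcp [ 0.3747 -0.0902  0.1999] yaw -174.0 shift cm [-8.6  -0.64  8.42] yaw 0.1
tcp [ 0.3747 -0.0902  0.1999] yaw -174.0 shift cm [-16.64  -0.63   8.37] yaw 0.1
tcp [ 0.3747 -0.0902  0.1999] yaw -174.0 shift cm [-16.66  -0.82  12.17] yaw 0.1
```

Emit:
move_arm(
  motion=[
    {"x": 0, "y": -0.2, "z": 3, "yaw": 0},
    {"x": 0, "y": -0.5, "z": 6.5, "yaw": 0},
    {"x": 0, "y": -0.6, "z": 8.4, "yaw": 0},
    {"x": 0, "y": -0.6, "z": 8.4, "yaw": 0},
    {"x": -2, "y": -0.6, "z": 8.4, "yaw": 0},
    {"x": -4, "y": -0.6, "z": 8.4, "yaw": 0},
    {"x": -6, "y": -0.6, "z": 8.4, "yaw": 0},
    {"x": -8, "y": -0.6, "z": 8.4, "yaw": 0},
    {"x": -8.5, "y": -0.6, "z": 8.4, "yaw": 0},
    {"x": -8.5, "y": -0.6, "z": 8.4, "yaw": 0},
  ],
)

```text
clock: 12.6
eef_pos: [0.4589, -0.0837, 0.1156]
tool_rot: [-0.052, 0.998, 0.025, -0.004]
ft_force: [-0.3, 0.3, -0.5]
grip_width: 0.0213
grasp_force: 59.2
```

```bash
python3 - <<'E'
from h import *
plan([0.540,-0.075,0.115],-174.1);plan([0.540,-0.075,0.077],-174.1)
b=bot.camera("top");a=bot.camera("scene");w=bot.camera("wrist")
f=lambda i,x,y,s=4,W=100:cv2.resize(i[y:y+110,x:x+W],None,fx=s,fy=s,interpolation=3)
cv2.imwrite("pics/v3.png",np.hstack([f(b,260,100),f(a,170,175)]))
E
```

```text
tcp [ 0.4589 -0.0837  0.1156] yaw -174.05 shift cm [-8.15  0.03  0.02] yaw 0.05
tcp [ 0.4589 -0.0837  0.1156] yaw -174.05 shift cm [-8.17 -0.16  3.81] yaw 0.05
```

View pics/v3.png

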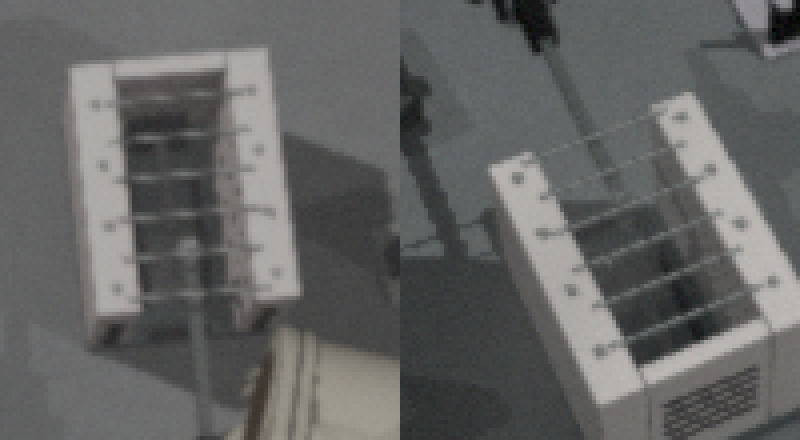

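In the top crop the hook is at (190,243), under the second wire and centred in the bay. The scene crop agrees. I'll go in past the bar's rearmost place and lower.

Emit:
move_arm(
  motion=[
    {"x": -2, "y": 0, "z": 0, "yaw": 0},
    {"x": -4, "y": 0, "z": 0, "yaw": 0},
    {"x": -6, "y": 0, "z": 0, "yaw": 0},
    {"x": -7.5, "y": 0, "z": 0, "yaw": 0},
    {"x": -8.3, "y": 0, "z": 0, "yaw": 0},
    {"x": -8.3, "y": 0, "z": 0, "yaw": 0},
    {"x": -8.3, "y": 0, "z": 0, "yaw": 0},
  ],
)

```text
clock: 13.62
eef_pos: [0.5406, -0.0752, 0.1146]
tool_rot: [-0.052, 0.998, 0.025, -0.005]
ft_force: [0.5, 0.3, -1.3]
grip_width: 0.021
grasp_force: 59.2
```

Emit:
move_arm(
  motion=[
    {"x": 0, "y": 0, "z": 0.5, "yaw": 0},
    {"x": 0, "y": -0.1, "z": 1, "yaw": 0},
    {"x": 0, "y": -0.1, "z": 1.5, "yaw": 0},
    {"x": 0, "y": -0.1, "z": 2, "yaw": 0},
    {"x": 0, "y": -0.1, "z": 2.5, "yaw": 0},
    {"x": 0, "y": -0.2, "z": 3, "yaw": 0},
    {"x": 0, "y": -0.2, "z": 3.5, "yaw": 0},
    {"x": 0, "y": -0.2, "z": 3.8, "yaw": 0},
    {"x": 0, "y": -0.2, "z": 3.8, "yaw": 0},
  ],
)

```text
clock: 14.75
eef_pos: [0.5411, -0.0752, 0.0764]
tool_rot: [-0.052, 0.998, 0.025, -0.004]
ft_force: [0.3, -0.3, -1.9]
grip_width: 0.0215
grasp_force: 59.2
```

Emit:
move_arm(
  motion=[
    {"x": 0.5, "y": 0, "z": 0, "yaw": 0},
    {"x": 1, "y": 0, "z": 0, "yaw": 0},
    {"x": 1.4, "y": 0, "z": 0, "yaw": 0},
    {"x": 1.8, "y": 0, "z": 0, "yaw": 0},
    {"x": 1.8, "y": 0, "z": 0, "yaw": 0},
  ],
)

```text
clock: 15.38
eef_pos: [0.523, -0.0772, 0.0769]
tool_rot: [-0.052, 0.998, 0.025, -0.004]
ft_force: [0.3, -0.3, -2.0]
grip_width: 0.0209
grasp_force: 59.2
```

Emit:
move_arm(
  motion=[
    {"x": 0.2, "y": 0, "z": 0, "yaw": 0},
    {"x": 0.4, "y": 0, "z": 0, "yaw": 0},
    {"x": 0.6, "y": 0, "z": 0, "yaw": 0},
    {"x": 0.8, "y": 0, "z": 0, "yaw": 0},
    {"x": 1, "y": 0, "z": 0, "yaw": 0},
  ],
)

```text
clock: 16.0
eef_pos: [0.5133, -0.0782, 0.0768]
tool_rot: [-0.052, 0.998, 0.025, -0.004]
ft_force: [-0.5, 0.7, -1.9]
grip_width: 0.0209
grasp_force: 59.2
```

Emit:
move_arm(
  motion=[
    {"x": 0.2, "y": 0, "z": 0, "yaw": 0},
    {"x": 0.4, "y": 0, "z": 0, "yaw": 0},
    {"x": 0.6, "y": 0, "z": 0, "yaw": 0},
    {"x": 0.8, "y": 0, "z": 0, "yaw": 0},
    {"x": 1, "y": 0, "z": 0, "yaw": 0},
  ],
)

```text
clock: 16.62
eef_pos: [0.5034, -0.0793, 0.0769]
tool_rot: [-0.052, 0.998, 0.025, -0.004]
ft_force: [0.4, -0.4, -1.7]
grip_width: 0.0212
grasp_force: 59.2
```

Emit:
move_arm(
  motion=[
    {"x": 0.2, "y": 0, "z": 0, "yaw": 0},
    {"x": 0.4, "y": 0, "z": 0, "yaw": 0},
    {"x": 0.6, "y": 0, "z": 0, "yaw": 0},
    {"x": 0.8, "y": 0, "z": 0, "yaw": 0},
    {"x": 1, "y": 0, "z": 0, "yaw": 0},
  ],
)

```text
clock: 17.25
eef_pos: [0.4934, -0.0803, 0.077]
tool_rot: [-0.052, 0.998, 0.025, -0.004]
ft_force: [0.8, 0.3, -0.4]
grip_width: 0.0215
grasp_force: 59.2
```

Emit:
move_arm(
  motion=[
    {"x": 0.2, "y": 0, "z": 0, "yaw": 0},
    {"x": 0.4, "y": 0, "z": 0, "yaw": 0},
    {"x": 0.6, "y": 0, "z": 0, "yaw": 0},
    {"x": 0.8, "y": 0, "z": 0, "yaw": 0},
  ],
)

```text
clock: 17.75
eef_pos: [0.4855, -0.0811, 0.077]
tool_rot: [-0.052, 0.998, 0.025, -0.004]
ft_force: [-0.3, -0.1, -1.6]
grip_width: 0.0214
grasp_force: 59.2
```

Emit:
move_arm(
  motion=[
    {"x": 0.2, "y": 0, "z": 0, "yaw": 0},
    {"x": 0.4, "y": 0, "z": 0, "yaw": 0},
    {"x": 0.6, "y": 0, "z": 0, "yaw": 0},
  ],
)

```text
clock: 18.12
eef_pos: [0.4795, -0.0817, 0.077]
tool_rot: [-0.052, 0.998, 0.025, -0.004]
ft_force: [-0.6, 0.1, -1.2]
grip_width: 0.0213
grasp_force: 59.2
```

Emit:
move_arm(
  motion=[
    {"x": 0.2, "y": 0, "z": 0, "yaw": 0},
    {"x": 0.4, "y": 0, "z": 0, "yaw": 0},
  ],
)

```text
clock: 18.38
eef_pos: [0.4772, -0.0821, 0.0774]
tool_rot: [-0.052, 0.998, 0.025, -0.002]
ft_force: [5.5, 0.7, -3.5]
grip_width: 0.0213
grasp_force: 58.9
```

Emit:
move_arm(
  motion=[
    {"x": 0.2, "y": 0, "z": 0, "yaw": 0},
    {"x": 0.4, "y": 0, "z": 0, "yaw": 0},
  ],
)

```text
clock: 18.62
eef_pos: [0.4734, -0.0826, 0.0775]
tool_rot: [-0.052, 0.998, 0.025, -0.002]
ft_force: [4.8, 1.5, -2.5]
grip_width: 0.0211
grasp_force: 58.9
```

```bash
python3 - <<'E'
from h import *
p,r,y,o=state();b=bot.camera("top");a=bot.camera("scene")
print(p,o["ft_force"])
for c in("top","scene"):
  for q in bot.cut_out(c,"bolt_bar"): print(c,q["score"],q["centre"],q["mask"].sum())
u=np.load("unit.npy");D=np.array([np.cos(u[2]),np.sin(u[2])])
for s in(.03,.05,.07,.09,.104):
    P=[[*(u[:2]+D*s),.075]];print(s,proj("top",P),proj("scene",P))
f=lambda i,x,y,s=7,W=57:cv2.resize(i[y:y+85,x:x+W],None,fx=s,fy=s,interpolation=3)
i=np.hstack([f(b,275,110),f(a,195,190)]);i=cv2.convertScaleAbs(i,alpha=1.8)
cv2.imwrite("pics/v4.png",i)
E
```

```text
[ 0.4733627  -0.08256682  0.07747212] [ 4.75249369  1.51999331 -2.47107949]
top 0.48 [161.3, 299.3] 229
0.03 [[304.71258935 172.54384906]] [[223.24651218 228.93651633]]
0.05 [[304.1194589  166.69011923]] [[225.74446023 234.18598323]]
0.07 [[303.52881904 160.86598227]] [[228.28661621 239.52723595]]
0.09 [[302.94067488 155.07141595]] [[230.87407529 244.96251575]]
0.104 [[302.53046141 151.03280035]] [[232.71285475 248.82439054]]
```

View pics/v4.png

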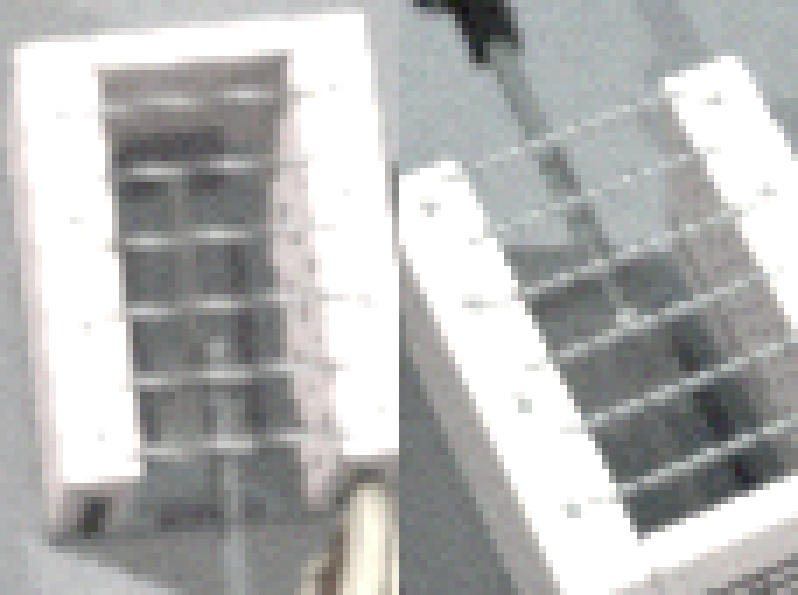

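The force reads about 5 N at TCP x 0.477, so the bolt is hooked and sliding. The picture shows the hook tip in the bay at (215,345) in the top half, centred on the bar. The stop should be another 16 mm or so away.

Emit:
move_arm(
  motion=[
    {"x": 0.2, "y": 0, "z": 0, "yaw": 0},
    {"x": 0.4, "y": 0, "z": 0, "yaw": 0},
    {"x": 0.6, "y": 0, "z": 0, "yaw": 0},
    {"x": 0.8, "y": 0, "z": 0, "yaw": 0},
  ],
)

```text
clock: 19.32
eef_pos: [0.4649, -0.0835, 0.0774]
tool_rot: [-0.052, 0.998, 0.025, -0.003]
ft_force: [4.9, 0.7, -2.7]
grip_width: 0.0212
grasp_force: 58.9
```

Emit:
move_arm(
  motion=[
    {"x": 0.1, "y": 0, "z": 0, "yaw": 0},
    {"x": 0.2, "y": 0, "z": 0, "yaw": 0},
    {"x": 0.3, "y": 0, "z": 0, "yaw": 0},
  ],
)

```text
clock: 19.7
eef_pos: [0.4618, -0.0838, 0.0774]
tool_rot: [-0.052, 0.998, 0.025, -0.003]
ft_force: [4.9, 0.7, -3.5]
grip_width: 0.0211
grasp_force: 58.9
```

Emit:
move_arm(
  motion=[
    {"x": 0.1, "y": 0, "z": 0, "yaw": 0},
    {"x": 0.2, "y": 0, "z": 0, "yaw": 0},
  ],
)

```text
clock: 19.95
eef_pos: [0.4598, -0.084, 0.0775]
tool_rot: [-0.052, 0.998, 0.025, -0.003]
ft_force: [4.6, 0.0, -2.8]
grip_width: 0.0214
grasp_force: 58.9
```

Emit:
move_arm(
  motion=[
    {"x": 0.05, "y": 0, "z": 0, "yaw": 0},
    {"x": 0.1, "y": 0, "z": 0, "yaw": 0},
  ],
)

```text
clock: 20.2
eef_pos: [0.4588, -0.0842, 0.0774]
tool_rot: [-0.052, 0.998, 0.025, -0.003]
ft_force: [5.2, 0.0, -3.0]
grip_width: 0.0211
grasp_force: 58.9
```

Emit:
move_arm(
  motion=[
    {"x": 0.05, "y": 0, "z": 0, "yaw": 0},
    {"x": 0.1, "y": 0, "z": 0, "yaw": 0},
  ],
)

```text
clock: 20.45
eef_pos: [0.4578, -0.0843, 0.0775]
tool_rot: [-0.052, 0.998, 0.025, -0.003]
ft_force: [4.6, -0.3, -2.8]
grip_width: 0.0211
grasp_force: 58.9
```

Emit:
move_arm(
  motion=[
    {"x": 0.05, "y": 0, "z": 0, "yaw": 0},
    {"x": 0.1, "y": 0, "z": 0, "yaw": 0},
  ],
)

```text
clock: 20.7
eef_pos: [0.4568, -0.0844, 0.0775]
tool_rot: [-0.052, 0.998, 0.025, -0.003]
ft_force: [5.8, -0.2, -2.9]
grip_width: 0.021
grasp_force: 58.9
```

Emit:
move_arm(
  motion=[
    {"x": 0.05, "y": 0, "z": 0, "yaw": 0},
    {"x": 0.1, "y": 0, "z": 0, "yaw": 0},
  ],
)

```text
clock: 20.95
eef_pos: [0.4558, -0.0845, 0.0774]
tool_rot: [-0.052, 0.998, 0.024, -0.003]
ft_force: [6.3, 0.5, -3.5]
grip_width: 0.0214
grasp_force: 58.9
```

Emit:
move_arm(
  motion=[
    {"x": 0.05, "y": 0, "z": 0, "yaw": 0},
    {"x": 0.1, "y": 0, "z": 0, "yaw": 0},
  ],
)

```text
clock: 21.2
eef_pos: [0.4547, -0.0846, 0.0775]
tool_rot: [-0.052, 0.998, 0.024, -0.003]
ft_force: [4.3, -0.2, -4.1]
grip_width: 0.021
grasp_force: 58.9
```

Emit:
move_arm(
  motion=[
    {"x": 0.05, "y": 0, "z": 0, "yaw": 0},
    {"x": 0.1, "y": 0, "z": 0, "yaw": 0},
  ],
)

```text
clock: 21.45
eef_pos: [0.4538, -0.0847, 0.0775]
tool_rot: [-0.052, 0.998, 0.024, -0.003]
ft_force: [4.4, 0.8, -2.9]
grip_width: 0.0211
grasp_force: 58.9
```

Emit:
move_arm(
  motion=[
    {"x": 0.05, "y": 0, "z": 0, "yaw": 0},
    {"x": 0.1, "y": 0, "z": 0, "yaw": 0},
  ],
)

```text
clock: 21.7
eef_pos: [0.4528, -0.0848, 0.0775]
tool_rot: [-0.052, 0.998, 0.024, -0.003]
ft_force: [6.4, 1.3, -4.1]
grip_width: 0.0212
grasp_force: 58.9
```

Emit:
move_arm(
  motion=[
    {"x": 0.05, "y": 0, "z": 0, "yaw": 0},
    {"x": 0.1, "y": 0, "z": 0, "yaw": 0},
  ],
)

```text
clock: 21.95
eef_pos: [0.4518, -0.085, 0.0775]
tool_rot: [-0.052, 0.998, 0.024, -0.003]
ft_force: [5.3, -0.2, -2.9]
grip_width: 0.0212
grasp_force: 58.9
```

Emit:
move_arm(
  motion=[
    {"x": 0.05, "y": 0, "z": 0, "yaw": 0},
    {"x": 0.1, "y": 0, "z": 0, "yaw": 0},
  ],
)

```text
clock: 22.2
eef_pos: [0.4514, -0.085, 0.0776]
tool_rot: [-0.052, 0.998, 0.024, -0.002]
ft_force: [6.6, -0.4, -4.6]
grip_width: 0.0207
grasp_force: 58.9
```

Emit:
move_arm(
  motion=[
    {"x": 0.05, "y": 0, "z": 0, "yaw": 0},
    {"x": 0.1, "y": 0, "z": 0, "yaw": 0},
  ],
)

```text
clock: 22.45
eef_pos: [0.4513, -0.0851, 0.0778]
tool_rot: [-0.052, 0.998, 0.024, -0.002]
ft_force: [9.3, 0.5, -4.9]
grip_width: 0.021
grasp_force: 58.8
```

Emit:
move_arm(
  motion=[
    {"x": 0.05, "y": 0, "z": 0, "yaw": 0},
    {"x": 0.1, "y": 0, "z": 0, "yaw": 0},
    {"x": 0.1, "y": 0, "z": 0, "yaw": 0},
  ],
)

```text
clock: 22.82
eef_pos: [0.4513, -0.0852, 0.0779]
tool_rot: [-0.052, 0.998, 0.024, -0.001]
ft_force: [9.9, 1.2, -5.6]
grip_width: 0.0212
grasp_force: 58.8
```

Emit:
move_arm(
  motion=[
    {"x": 0.05, "y": 0, "z": 0, "yaw": 0},
    {"x": 0.1, "y": 0, "z": 0, "yaw": 0},
    {"x": 0.1, "y": 0, "z": 0, "yaw": 0},
  ],
)

```text
clock: 23.2
eef_pos: [0.4513, -0.0853, 0.0783]
tool_rot: [-0.052, 0.998, 0.024, 0.0]
ft_force: [11.0, 1.9, -5.4]
grip_width: 0.0213
grasp_force: 59.0
```

Emit:
move_arm(
  motion=[
    {"x": 0.05, "y": 0, "z": 0, "yaw": 0},
    {"x": 0.1, "y": 0, "z": 0, "yaw": 0},
    {"x": 0.1, "y": 0, "z": 0, "yaw": 0},
  ],
)

```text
clock: 23.58
eef_pos: [0.4512, -0.0853, 0.0785]
tool_rot: [-0.052, 0.998, 0.024, 0.001]
ft_force: [14.8, 1.8, -4.6]
grip_width: 0.0212
grasp_force: 58.8
```

Emit:
move_arm(
  motion=[
    {"x": 0.04, "y": 0, "z": 0, "yaw": 0},
    {"x": 0.04, "y": 0, "z": 0, "yaw": 0},
    {"x": 0.04, "y": 0, "z": 0, "yaw": 0},
  ],
)

```text
clock: 23.95
eef_pos: [0.4512, -0.0854, 0.0786]
tool_rot: [-0.052, 0.998, 0.024, 0.001]
ft_force: [15.5, 1.1, -6.9]
grip_width: 0.021
grasp_force: 58.8
```

```bash
python3 - <<'E'
from h import *
for i in range(5):
    bot.camera("scene"); print(bot.get_obs()["ft_force"].round(2) if hasattr(bot.get_obs()["ft_force"],"round") else bot.get_obs()["ft_force"])
E
```

```text
[14.22  1.8  -6.95]
[14.51  2.05 -6.53]
[14.97  1.36 -7.32]
[14.81  2.28 -6.82]
[15.29  0.98 -6.86]
```

Emit:
move_arm(
  motion=[
    {"x": 0, "y": 0, "z": 0, "yaw": 0},
    {"x": 0, "y": 0, "z": 0, "yaw": 0},
    {"x": 0, "y": 0, "z": 0, "yaw": 0},
    {"x": 0, "y": 0, "z": 0, "yaw": 0},
    {"x": 0, "y": 0, "z": 0, "yaw": 0},
    {"x": 0, "y": 0, "z": 0, "yaw": 0},
    {"x": 0, "y": 0, "z": 0, "yaw": 0},
    {"x": 0, "y": 0, "z": 0, "yaw": 0},
    {"x": 0, "y": 0, "z": 0, "yaw": 0},
    {"x": 0, "y": 0, "z": 0, "yaw": 0},
    {"x": 0, "y": 0, "z": 0, "yaw": 0},
    {"x": 0, "y": 0, "z": 0, "yaw": 0},
  ],
)

```text
clock: 25.7
eef_pos: [0.4511, -0.0854, 0.0786]
tool_rot: [-0.052, 0.998, 0.024, 0.001]
ft_force: [15.1, 1.8, -5.6]
grip_width: 0.021
grasp_force: 58.8
```

Emit:
move_arm(
  motion=[
    {"x": -0.3, "y": 0, "z": 0, "yaw": 0},
    {"x": -0.6, "y": 0, "z": 0, "yaw": 0},
    {"x": -1, "y": 0, "z": 0, "yaw": 0},
    {"x": -1.5, "y": 0, "z": 0, "yaw": 0},
    {"x": -2, "y": 0, "z": 0, "yaw": 0},
    {"x": -2.6, "y": 0, "z": 0, "yaw": 0},
    {"x": -2.6, "y": 0, "z": 0, "yaw": 0},
    {"x": -2.6, "y": 0, "z": 0, "yaw": 0},
  ],
)

```text
clock: 26.7
eef_pos: [0.471, -0.0825, 0.0769]
tool_rot: [-0.052, 0.998, 0.025, -0.004]
ft_force: [0.7, 0.1, -1.9]
grip_width: 0.0213
grasp_force: 59.6
```

Emit:
move_arm(
  motion=[
    {"x": 0, "y": 0, "z": -0.4, "yaw": 0},
    {"x": 0, "y": 0, "z": -0.8, "yaw": 0},
    {"x": 0, "y": 0.1, "z": -1.2, "yaw": 0},
    {"x": 0, "y": 0.1, "z": -1.6, "yaw": 0},
  ],
)

```text
clock: 27.2
eef_pos: [0.4714, -0.0823, 0.0935]
tool_rot: [-0.052, 0.998, 0.025, -0.004]
ft_force: [-0.8, -0.6, -1.6]
grip_width: 0.0212
grasp_force: 59.6
```

Emit:
move_arm(
  motion=[
    {"x": 0, "y": 0, "z": -0.5, "yaw": 0},
    {"x": 0, "y": 0, "z": -1, "yaw": 0},
    {"x": 0, "y": 0.1, "z": -1.5, "yaw": 0},
    {"x": 0, "y": 0.1, "z": -2.2, "yaw": 0},
    {"x": 0, "y": 0.1, "z": -2.2, "yaw": 0},
  ],
)

```text
clock: 27.82
eef_pos: [0.4721, -0.0826, 0.1158]
tool_rot: [-0.052, 0.998, 0.025, -0.003]
ft_force: [-1.3, -0.1, -1.0]
grip_width: 0.0212
grasp_force: 59.6
```

```bash
python3 - <<'E'
from h import *
plan([0.374,-0.092,0.1155],-174.1);print(bot.get_obs()["ft_force"])
E
```

```text
tcp [ 0.4721 -0.0826  0.1158] yaw -174.07 shift cm [9.85 0.07 0.08] yaw 0.03
[-1.27170497 -0.06428795 -0.96403857]
```

Unhooked and clear. I'll withdraw and raise.

Emit:
move_arm(
  motion=[
    {"x": 1.5, "y": 0, "z": 0, "yaw": 0},
    {"x": 3, "y": 0, "z": 0, "yaw": 0},
    {"x": 5, "y": 0, "z": 0, "yaw": 0},
    {"x": 7, "y": 0, "z": 0, "yaw": 0},
    {"x": 9, "y": 0, "z": 0, "yaw": 0},
    {"x": 10, "y": 0, "z": 0, "yaw": 0},
    {"x": 10, "y": 0.1, "z": -3, "yaw": 0},
    {"x": 10, "y": 0.4, "z": -7, "yaw": 0},
    {"x": 10, "y": 0.5, "z": -9, "yaw": 0},
    {"x": 10, "y": 0.5, "z": -9, "yaw": 0},
  ],
)

```text
clock: 29.08
eef_pos: [0.3734, -0.0926, 0.2071]
tool_rot: [-0.052, 0.998, 0.024, -0.002]
ft_force: [0.5, -1.4, -1.6]
grip_width: 0.0211
grasp_force: 59.5
```

```bash
python3 - <<'E'
from h import *
plan([0.374,0.27,0.2],-172.66);plan([0.4215,0.2786,0.2],-172.66);print(bot.get_obs()["joint_pos"])
b=bot.camera("top");a=bot.camera("scene")
f=lambda i,x,y,s=5,W=75:cv2.resize(i[y:y+100,x:x+W],None,fx=s,fy=s,interpolation=3)
i=np.hstack([f(b,270,110),f(a,180,170)]);cv2.imwrite("pics/v5.png",cv2.convertScaleAbs(i,alpha=1.4))
E
```

```text
tcp [ 0.3734 -0.0926  0.2071] yaw -174.07 shift cm [-3.8  35.98  2.45] yaw -1.41
tcp [ 0.3734 -0.0926  0.2071] yaw -174.07 shift cm [-8.62 36.35  2.46] yaw -1.41
[-0.27792335  0.04139885 -0.29577183  1.25318585  0.04419857 -0.38176591]
```

View pics/v5.png

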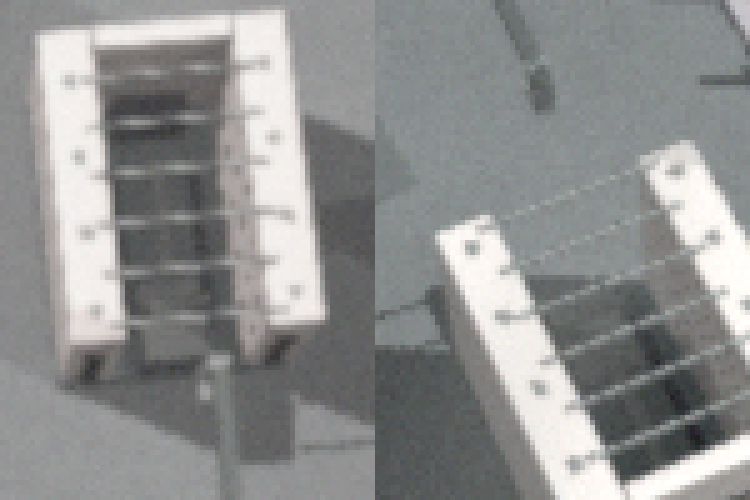

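The bolt's plate now shows at the bay front in the top crop (175,340), drawn out. The rod is out of the unit with the hook still pointing down. I'll carry it back over the rest.

Emit:
move_arm(
  motion=[
    {"x": 0, "y": 2, "z": 0.1, "yaw": -0.2},
    {"x": -0.4, "y": 5, "z": 0.3, "yaw": -0.6},
    {"x": -0.8, "y": 9, "z": 0.6, "yaw": -1},
    {"x": -1.2, "y": 13, "z": 0.9, "yaw": -1.4},
    {"x": -1.6, "y": 17, "z": 1.2, "yaw": -1.4},
    {"x": -2, "y": 21, "z": 1.4, "yaw": -1.4},
    {"x": -2.5, "y": 25, "z": 1.7, "yaw": -1.4},
    {"x": -3, "y": 29, "z": 2, "yaw": -1.4},
    {"x": -4, "y": 32.5, "z": 2.2, "yaw": -1.4},
    {"x": -5.5, "y": 35, "z": 2.4, "yaw": -1.4},
    {"x": -7.5, "y": 36.1, "z": 2.5, "yaw": -1.4},
    {"x": -8.6, "y": 36.4, "z": 2.5, "yaw": -1.4},
    {"x": -8.6, "y": 36.4, "z": 2.5, "yaw": -1.4},
    {"x": -8.6, "y": 36.4, "z": 2.5, "yaw": -1.4},
  ],
)

```text
clock: 30.92
eef_pos: [0.4195, 0.2786, 0.198]
tool_rot: [-0.063, 0.998, 0.024, -0.005]
ft_force: [0.1, -0.6, -0.3]
grip_width: 0.0211
grasp_force: 59.5
```

```bash
python3 - <<'E'
from h import *
p,r,y,o=state();print(p,y)
t=bot.camera("top");a=bot.camera("scene")
# compare with picture at the lifted pose (top1: tcp .4217 .2778 .1958)
for n in("top1","top"):
    i=cv2.imread("pics/top1.png") if n=="top1" else t
    g=cv2.cvtColor(i,6).astype(int); print(n); print(g[158:176:2,188:206])
plan([0.4215,0.2786,0.09],-172.66);plan([0.4215,0.2786,0.0475],-172.66);print(o["clock"])
for n,i in(("s1",cv2.imread("pics/scene1.png")),("s",a)):
    cv2.imwrite(f"pics/{n}c.png",i)
E
```

```text
[0.41949335 0.27859647 0.19797626] -172.70930328216133
top1
[[ 36  36  38  38  40  39  41  40  43  42  40  43  40  42  41  41  42  47]
 [ 62  54  47  46  38  39  39  40  33  39  36  40  40  37  38  41  38  41]
 [ 97  96  87  81  78  82  78  76  66  61  54  51  48  45  43  40  40  36]
 [ 86 100 106 108 108 106 108 105 103  99 103  95  86  80  77  80  70  69]
 [ 73  83 101 107 112 107 110 109 107 107 107 106 109 107 109 105 103  98]
 [ 87  91 102 107 109 109 108 108 108 106 109 110 111 108 107 107 105 108]
 [102  99 105 108 109 108 107 105 106 108 108 110 108 108 109 108 108 109]
 [ 92 101 105 106 108 109 104 109 106 108 107 107 111 106 109 106 108 108]
 [ 92 105 108 110 110 106 107 111 109 109 109 110 111 110 111 111 108 110]]
top
[[ 37  35  38  38  41  41  40  42  40  46  37  43  41  42  44  44  46  49]
 [ 59  51  50  46  42  41  38  37  39  36  35  32  40  37  35  38  39  43]
 [101  99  90  83  83  79  76  74  67  59  54  48  47  46  46  38  34  35]
 [103 106 108 109 107 109 108 106 102 102 101  97  85  79  78  78  70  65]
 [ 76  87 102 106 106 108 107 109 108 109 111 108 108 106 107 107 102 100]
 [ 72  86 101 106 110 109 107 108 107 107 109 109 112 107 106 107 108 107]
 [ 92  96 102 110 108 109 105 108 107 107 109 108 111 111 109 108 106 107]
 [102 105 107 108 107 107 108 109 110 107 106 106 106 109 108 108 108 108]
 [ 92 101 108 107 108 109 109 109 110 110 109 111 108 110 108 108 111 109]]
tcp [0.4197 0.2788 0.1985] yaw -172.7 shift cm [-0.23 -0.58 10.83] yaw -0.04
tcp [0.4197 0.2788 0.1985] yaw -172.7 shift cm [-0.25 -0.8  15.08] yaw -0.04
30.925
```

Emit:
move_arm(
  motion=[
    {"x": -0.1, "y": -0.2, "z": 3, "yaw": 0},
    {"x": -0.2, "y": -0.4, "z": 7, "yaw": 0},
    {"x": -0.2, "y": -0.6, "z": 10.5, "yaw": 0},
    {"x": -0.2, "y": -0.6, "z": 11, "yaw": 0},
    {"x": -0.2, "y": -0.6, "z": 11, "yaw": 0},
  ],
)

```text
clock: 31.65
eef_pos: [0.4221, 0.2793, 0.0891]
tool_rot: [-0.064, 0.998, 0.025, -0.003]
ft_force: [0.5, -0.6, -1.1]
grip_width: 0.0212
grasp_force: 59.5
```

```bash
python3 - <<'E'
from h import *
plan([0.4215,0.2786,0.0475],-172.66);print(bot.get_obs()["ft_force"])
E
```

```text
tcp [0.4221 0.2793 0.0891] yaw -172.68 shift cm [ 0.05 -0.27  4.16] yaw -0.02
[ 0.51118133 -0.64383068 -1.14742031]
```

Emit:
move_arm(
  motion=[
    {"x": 0, "y": -0.1, "z": 0.7, "yaw": 0},
    {"x": 0, "y": -0.1, "z": 1.4, "yaw": 0},
    {"x": 0, "y": -0.2, "z": 2.1, "yaw": 0},
    {"x": 0, "y": -0.2, "z": 2.7, "yaw": 0},
    {"x": 0, "y": -0.2, "z": 3.2, "yaw": 0},
    {"x": 0, "y": -0.3, "z": 3.5, "yaw": 0},
    {"x": 0, "y": -0.3, "z": 3.7, "yaw": 0},
    {"x": 0, "y": -0.3, "z": 3.8, "yaw": 0},
    {"x": 0, "y": -0.3, "z": 3.8, "yaw": 0},
  ],
)

```text
clock: 32.78
eef_pos: [0.4218, 0.2781, 0.0503]
tool_rot: [-0.064, 0.998, 0.025, -0.004]
ft_force: [-1.0, 0.0, -1.1]
grip_width: 0.0211
grasp_force: 59.5
```

Emit:
move_arm(
  motion=[
    {"x": 0, "y": 0, "z": 0.05, "yaw": 0},
    {"x": 0, "y": 0, "z": 0.1, "yaw": 0},
    {"x": 0, "y": 0, "z": 0.15, "yaw": 0},
    {"x": 0, "y": 0, "z": 0.2, "yaw": 0},
    {"x": 0, "y": 0, "z": 0.2, "yaw": 0},
  ],
)

```text
clock: 33.4
eef_pos: [0.4217, 0.2782, 0.0481]
tool_rot: [-0.064, 0.998, 0.025, -0.004]
ft_force: [1.0, 0.6, -1.5]
grip_width: 0.0213
grasp_force: 59.5
```

Emit:
move_arm(
  motion=[
    {"x": 0, "y": 0, "z": 0.04, "yaw": 0},
    {"x": 0, "y": 0, "z": 0.08, "yaw": 0},
    {"x": 0, "y": 0, "z": 0.08, "yaw": 0},
  ],
)

```text
clock: 33.78
eef_pos: [0.4218, 0.2782, 0.0474]
tool_rot: [-0.064, 0.998, 0.025, -0.004]
ft_force: [0.4, 0.2, -1.8]
grip_width: 0.0214
grasp_force: 59.6
```

Emit:
move_arm(
  motion=[
    {"x": 0, "y": 0, "z": 0.04, "yaw": 0},
    {"x": 0, "y": 0, "z": 0.08, "yaw": 0},
    {"x": 0, "y": 0, "z": 0.08, "yaw": 0},
  ],
)

```text
clock: 34.15
eef_pos: [0.4218, 0.2783, 0.047]
tool_rot: [-0.064, 0.998, 0.025, -0.004]
ft_force: [-1.4, -1.3, 1.9]
grip_width: 0.0212
grasp_force: 60.1
```

The rod is resting on the slot floors. I'll release it and rise.

Emit:
move_arm(
  motion=[
    {"x": 0, "y": 0, "z": 0, "yaw": 0},
    {"x": 0, "y": 0, "z": 0, "yaw": 0},
    {"x": 0, "y": 0, "z": 0, "yaw": 0},
    {"x": 0, "y": 0, "z": 0, "yaw": 0},
    {"x": 0, "y": 0, "z": 0, "yaw": 0},
  ],
  gripper=1,
)

```text
clock: 34.78
eef_pos: [0.4217, 0.2782, 0.0465]
tool_rot: [-0.064, 0.998, 0.025, -0.004]
ft_force: [-0.1, -0.0, 0.4]
grip_width: 0.0852
grasp_force: 0.0
```

Emit:
move_arm(
  motion=[
    {"x": 0, "y": 0.1, "z": -1.5, "yaw": 0},
    {"x": 0, "y": 0.2, "z": -4, "yaw": 0},
    {"x": 0, "y": 0.4, "z": -8, "yaw": 0},
    {"x": 0, "y": 0.7, "z": -13, "yaw": 0},
    {"x": 0, "y": 1, "z": -18, "yaw": 0},
    {"x": 0, "y": 1.3, "z": -25, "yaw": 0},
    {"x": 0, "y": 1.4, "z": -29, "yaw": 0},
    {"x": 0, "y": 1.4, "z": -29, "yaw": 0},
    {"x": 0, "y": 1.4, "z": -29, "yaw": 0},
  ],
)

```text
clock: 35.9
eef_pos: [0.4228, 0.2778, 0.337]
tool_rot: [-0.064, 0.998, 0.025, -0.004]
ft_force: [0.6, 0.5, 0.6]
grip_width: 0.0856
grasp_force: 0.0
```

```bash
python3 - <<'E'
from h import *
w=bot.camera("wrist");t=bot.camera("top")
o=bot.get_obs();print(o["clock"],o["ft_force"],o["grip_width"],o["eef_pos"])
i=np.hstack([cv2.resize(w[80:300,130:370],None,fx=1.8,fy=1.8),cv2.resize(t[90:256,170:345],None,fx=2.05,fy=2.386,interpolation=3)])
cv2.imwrite("pics/end.png",i);print(i.shape)
E
```

```text
36.0 [-0.29344797  0.10400681 -0.23850518] 0.08542544690746387 [0.42228228 0.27747302 0.33556113]
(396, 791, 3)
```

View pics/end.png

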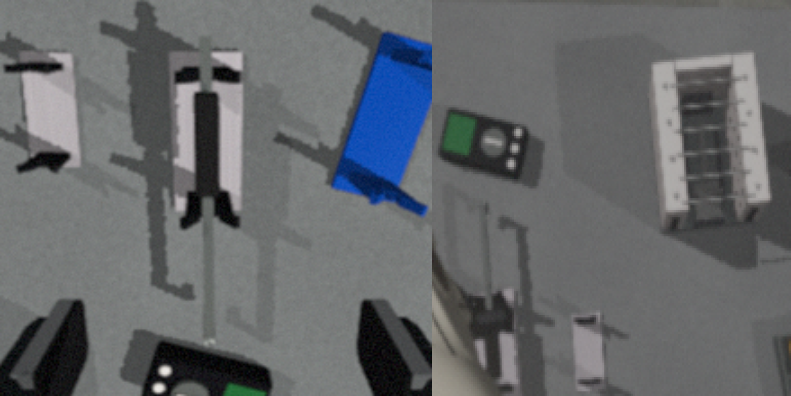

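The rod lies in the larger white rest with the handle between the forks at (207,145). Its hook shadow points down as before, and the bolt is drawn out. The gripper is clear, so I'm handing in.

```bash
python3 -c "
from workcell import bot
print(bot.job_done())"
```

```text
the job is handed in; nothing more can be done
None
```

I drew the bolt out to its stop and held it there at about 15 N for over a second. I then unhooked it and set the rod back in the larger white rest, hook down; the job is handed in at about 36 s on the clock, with no verdict returned.

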